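Empty the last nuts from a topping shaker

ROBOT

A 7-joint arm with a two-finger parallel gripper is mounted at the origin on a cart in front of the work surface, level with it; the furniture and walls round the work are solid. World frame = base frame: x ahead of the robot, y to its left, z up, the work surface at z = 0. Lengths are in m, angles in rad, forces in N, time in s.
With the tool pointing down it reaches from about 0.4 to 0.85 m from the base axis. Payload 10.4 kg.
Tool frame: the origin (TCP) lies at the very end of the fingers, on their centre line; the grasp point (between the pads) lies 19 mm behind it (r.pinch_z is the distance from the TCP to the grasp point, in m); z points along the fingers, y is the line along which they close (so a half turn about z gives the same grasp; the last joint's range is limited). The gripper opens to 87 mm and grips with 3 to 60 N. Pads are 19 mm wide; open, the fingers measure 117 mm over their backs; the gripper's body (75 mm by 190 mm) begins 51 mm behind the grasp point.
Start: joints at [1.13, 0.332, -0.065, 1.46, 0.022, 1.35, -0.088], TCP at [0.254, -0.571, 0.223] pointing down, gripper open.
Joint ranges: [-2.6, 2.6], [-0.5, 2.12], [-1.47, 1.34], [0.16, 2.42], [-1.27, 4.41], [0.06, 2.06], [-2.6, 2.6]. Speed limits (rad/s): [2.22, 2.22, 2.79, 2.79, 3.14, 3.14, 3.14].

INTERFACE

Orientations are given as a unit quaternion [x, y, z, w].
In Python, from bench import sensors, vision, r gives the robot as it stands.
- The arm moves only by the shell command python3 -m crank 'ROWS' [OPENING] [FORCE]. ROWS is JSON, a list of rows, each a list of 2 entries, a list of its own where there are three numbers: the shift along the tool's x, y, z normalised to -1 to 1, where 1 is 3 cm, then the turn about the tool's z normalised to -1 to 1, where 1 is 8 degrees. A call has 1 to 12 rows; each row shifts and turns the commanded pose from where the row before left it, along the tool's axes as they then stand; what a row does not reach is not made up. A row lasts 1/8 s, in which the tool goes at most 62.5 mm and 10.7 degrees, less where a joint would pass 70% of its speed; a pose out of reach is approached as far as the arm can. A call with a number of a shift or a turn outside -1 to 1 is refused whole. A call with a gripper value outside its range is refused whole. OPENING is the opening, from 0 (shut) to 1 (fully open), set as the call begins (- or left out, the last holds). The fingers move at their own pace and stop on an object; FORCE is the grip in N (left out, the last holds). Time passes only in rows, so rows that do not move let the fingers close. It gives the time, the measured TCP pose, the force, the opening and the grip force at its end, in the units of the state.
- sensors.read_state(): the state, without advancing time (a new reading comes with each control period).
- vision.camera(name): name is "side" or "top"; returns the picture (480x640x3 uint8, red, green, blue); there is no depth.
- vision.camera_model(name): a dict with "vertical_fov" (degrees; the focal length in pixels is half the picture's height over the tangent of half this angle, whatever the lens; pixels are square), "cx", "cy" (the principal point, pixels), "dist" ([k1, k2, p1, p2, k3] as OpenCV has them; the pictures are not rectified), "camera_from_world" (4x4, takes a point from world to camera coordinates). Camera axes: x right, y down, z forward; pixel columns grow to the right and rows downward; lengths in m; the calibration is good to about 2 mm. A picture is of the moment at which its call begins. camera_model takes no time and is no camera call.
- r.close_job(): hands the job in; it is judged then, once.
The state is a dict: "time": time; "joint_positions": joint angles; "joint_vel": joint speeds; "joint_torque": joint torques, N m; "ee_pos": TCP position; "eef_rot": TCP orientation; "ft_force": force on the tool from outside, world axes, zero at the start; "torque": the same for the moment, N m; "width": finger opening in m; "grip_force": force on a finger pad.
Only numpy, scipy, OpenCV 4.12 (cv2) and the standard library are available. Lean on these libraries where they do the work, as an engineer would, in place of code of your own. Each camera call takes 0.05 s, during which the arm holds its last target. There are 200 camera calls.

TASK

The last whole nuts in the topping shaker are too big for the holes in its red cap. Unscrew the cap a quarter turn anticlockwise, lift it off and set it down right side up on the worktop, clear of the stand and the bowl; then tip the shaker over with its side lever so that all four nuts fall into the white bowl in front of it, and let the shaker come back upright. Leave the timer, tape, jar and citrus press alone, and do not push the bowl away.

Things in the scene. Friction and masses are not known exactly. Their poses are not given: they have to be found in the camera images.
- stand: Tipping stand, fixed. Origin on the worktop under the middle of the pivot axis; -x is the pouring direction, toward the bowl; y is the pivot axis; z up. Dark base plate 125 x 150 mm, 12 mm thick, from x = -15 to +110 mm; two steel uprights 24 mm wide at y = -51 and +51 mm, tops at z = 141 mm.
- pivot (a point): Middle of the pivot axis, 125 mm above the worktop.
- shaker (a joint): Tilt of the cup (rad): 0 upright (a stop), grows as the mouth tips toward the stand's -x, stop at 2.1. A damped spring returns it to 0 by itself: pushing the lever ball needs about 2 N at first, 5 N at the end, 2 N more at 1 rad/s. Nuts leave from about 1.7 rad on; held near 2.05 rad for a second it empties.
- mouth (a point): Centre of the shaker cup's mouth, level with its rim, 45 mm from the pivot; turns with the cup. Clear plastic cup, 69 mm across at the rim, 90 mm tall, 62 mm wide inside the mouth.
- lever_ball (a point): Centre of the black ball (24 mm diameter) on the shaker's side lever (a 9 mm rod); turns with the cup. 80 mm from the pivot axis, 66 mm to the stand's -y side. Cup upright: straight up from the axis, 205 mm above the worktop; pushed toward the stand's -x it swings over and down, to 85 mm above the worktop at the stop.
- cap: Red perforated quarter-turn cap, 88 mm across, 22 mm high, 40 to 85 g. Origin in the centre of its lower edge, z up; seated, that is 152 mm above the worktop. Grip bar across its top: 64 mm long (cap's x axis), 12 mm thick (y), from z = 22 to 46 mm.
- cap_bar (a point): Middle of the top of the cap's bar. Locked, the bar points roughly along the stand's x axis, tabs under its ends caught under tabs on the cup's neck (1.5 mm play). It turns easily, anticlockwise from above, and is free once the cap's x axis is 0.85 to 1.9 rad anticlockwise of the stand's (stop near 2.1); it then lifts straight off (22 mm).
- bowl: Loose white bowl, 114 mm across, 49 mm high, standing on the worktop below the mouth on the stand's -x side. Origin in the centre of its underside, z up.
- nut_1: Light brown whole nut, about 20 mm, 12 g, at the start in the shaker cup. Origin in the centre of its underside.
- nut_2: Light brown whole nut, about 20 mm, 12 g, at the start in the shaker cup. Origin in the centre of its underside.
- nut_3: Light brown whole nut, about 20 mm, 12 g, at the start in the shaker cup. Origin in the centre of its underside.
- nut_4: Light brown whole nut, about 20 mm, 12 g, at the start in the shaker cup. Origin in the centre of its underside.
- timer: Bystander: white kitchen timer lying flat, 78 x 52 x 14 mm, to the left. Origin in the centre of its underside.
- tape: Bystander: roll of tape lying flat, 104 mm across, 25 mm high, to the left. Origin in the centre of its underside.
- red_jar: Bystander: jar with a red top, 59 mm across, 86 mm high, far to the right. Origin in the centre of its underside. The worktop round x = 0.47, y = -0.15 is always clear for 100 mm round.
- juicer: Bystander: cream citrus press, 60 x 107 x 45 mm, far to the right. Origin in the centre of its underside.
Things that resemble listed ones, but are neither listed nor needed, are in the scene too. Of the things like the cap, leave any that is green or yellow; of the rest the smaller one is meant.

How it is judged:
On the way, in this order (a step that is already met when the one before it is completed fails the run):
1. the cap is off and stands right side up on the worktop, clear of stand and bowl, with the shaker still upright (height (world z) of cap between -0.006 and 0.01 m and angle between cap's own z axis and vertical below 0.15 rad and horizontal distance between cap and pivot above 0.12 m and horizontal distance between cap and bowl above 0.1 m and value of joint shaker below 0.3 rad), for 0.2 s.
2. the shaker is tipped well over (value of joint shaker above 1.6 rad), for 0.1 s.
At the end, for the whole second after the job is handed in: All four nuts lie still in the bowl (within 50 mm of its middle), which stands level on the worktop; the cap stands right side up on the worktop (0.15 rad), over 120 mm from the pivot and 100 mm from the bowl's middle; the shaker is upright again (0.1 rad) (height (world z) of cap between -0.006 and 0.01 m and angle between cap's own z axis and vertical below 0.15 rad and horizontal distance between cap and pivot above 0.12 m and horizontal distance between cap and bowl above 0.1 m and horizontal distance between each of nut_1, nut_2, nut_3, nut_4 and bowl below 0.05 m and z of nut_1 in the frame of bowl between 0 and 0.045 m and linear speed of each of nut_1, nut_2, nut_3, nut_4 below 0.05 m/s and z of nut_2 in the frame of bowl between 0 and 0.045 m and z of nut_3 in the frame of bowl between 0 and 0.045 m and z of nut_4 in the frame of bowl between 0 and 0.045 m and value of joint shaker below 0.1 rad and height (world z) of bowl below 0.01 m and angle between bowl's own z axis and vertical below 0.1 rad and linear speed of each of cap, bowl below 0.03 m/s); the robot touches nothing.
It fails at once if the kitchen timer is shoved more than 40 mm (distance of timer from where it was at the start of the episode above 0.04 m).
It fails at once if the tape roll is shoved more than 40 mm (distance of tape from where it was at the start of the episode above 0.04 m).
It fails at once if the red-topped jar is shoved more than 40 mm (distance of red_jar from where it was at the start of the episode above 0.04 m).
It fails at once if the citrus press is shoved more than 40 mm (distance of juicer from where it was at the start of the episode above 0.04 m).
It fails at once if the bowl is pushed more than 40 mm (distance of bowl from where it was at the start of the episode above 0.04 m).
It also fails if it takes over 61 s, if anything falls off the work surface, if the arm or the gripper's body presses on something with over 40 N, if the wrist force passes 120 N, or if a joint passes its speed limit or range.

## Working session

There is one attempt and no reset: what is moved stays moved. The work goes in short steps, Python scripts to look and compute and a shell command to move; the robot and the scene stay as the last step left them, time stands still between calls to the robot, and variables do not carry over. Pictures are saved under pics/ and viewed, at most 10 in all, crops included, and the job is handed in when it is done.

```bash
mkdir -p pics && cat > h.py <<'E'
import numpy as np,cv2
from bench import sensors,vision,r
def K(n):
    m=vision.camera_model(n);f=240/np.tan(np.radians(m["vertical_fov"])/2)
    return np.array([[f,0,m["cx"]],[0,f,m["cy"]],[0,0,1]]),np.array(m["dist"],float),np.array(m["camera_from_world"])
def proj(n,p):
    k,d,T=K(n);return cv2.projectPoints(np.atleast_2d(np.array(p,float)),cv2.Rodrigues(T[:3,:3])[0],T[:3,3],k,d)[0][:,0]
def ray(n,uv):
    k,d,T=K(n);q=cv2.undistortPoints(np.array([[uv]],float),k,d)[0,0]
    R=T[:3,:3];return -R.T@T[:3,3],R.T@np.array([q[0],q[1],1])
def atz(n,uv,z):
    o,v=ray(n,uv);return o+v*(z-o[2])/v[2]
def tri(a,b):
    A=[];B=[]
    for n,uv in (("side",a),("top",b)):
        o,v=ray(n,uv);v/=np.linalg.norm(v);P=np.eye(3)-np.outer(v,v);A.append(P);B.append(P@o)
    A=np.vstack(A);B=np.hstack(B);x=np.linalg.lstsq(A,B,rcond=None)[0];return x,np.linalg.norm(A@x-B)
def shot(n,f):
    i=vision.camera(n);cv2.imwrite(f"pics/{f}.png",i[:,:,::-1]);return i
E
python3 - <<'E'
from h import *
for n in("side","top"):
    shot(n,n+"0");o,_=ray(n,(320,240));print(n,o,K(n)[2][:3,:3].round(2).tolist())
print(sensors.read_state())
E
```

```text
side [0.19170826 0.9484857  0.89374099] [[-0.94, -0.34, 0.01], [-0.21, 0.55, -0.81], [0.27, -0.76, -0.59]]
top [0.34820829 0.01454064 1.36145192] [[0.01, -1.0, -0.0], [-0.99, -0.01, -0.16], [0.16, 0.0, -0.99]]
{'time': 0.1, 'joint_positions': array([ 1.13040734,  0.33281805, -0.06469555,  1.4608646 ,  0.02161357,
        1.34989597, -0.08849516]), 'joint_vel': array([ 8.07367722e-04, -8.51273113e-04,  4.61118842e-04, -2.64687402e-03,
       -2.67012721e-05,  8.27176154e-04,  5.26750373e-04]), 'joint_torque': array([ 1.47771480e-03, -6.24542642e+01,  2.46884505e-02, -3.90723968e+01,
       -6.15608320e-02,  3.64191458e-02,  5.31504645e-05]), 'ee_pos': array([ 0.25343603, -0.57092784,  0.22182417]), 'eef_rot': array([ 9.78258185e-01,  2.07389749e-01, -1.69230681e-04, -6.22452049e-04]), 'ft_force': array([-0.28961036,  0.48047503,  0.20240734]), 'torque': array([-0.00694417,  0.01967066,  0.02901661]), 'grip_force': 0.0, 'width': 0.0869139603138623}
```

View pics/side0.png

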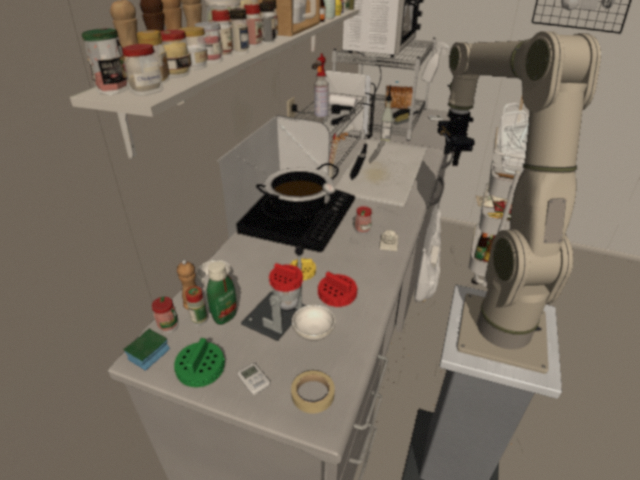

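View pics/top0.png

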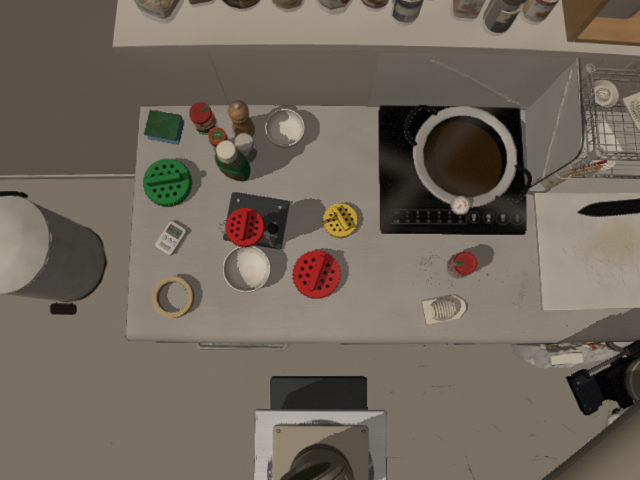

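Side and top views. These could be taken for the cap:
- Red on the cup: top (245,227), side (286,275).
- Larger red on the worktop: top (317,274).
- Green: top (167,182).
- Yellow: top (340,220).

I choose the smaller red one on the cup. The bowl is at top (246,270); the bowl at (285,127) is a lookalike. A close crop will check this.

```bash
python3 - <<'E'
from h import *
a=cv2.imread("pics/top0.png")[185:300,195:350];b=cv2.imread("pics/side0.png")[240:355,225:380]
cv2.imwrite("pics/c1.png",np.hstack([cv2.resize(x,(388,288)) if 0 else cv2.resize(x,None,fx=2.58,fy=2.58*2,interpolation=2) if 0 else cv2.resize(x,None,fx=2.55,fy=2.55,interpolation=2) for x in(a,b)]))
E
```

```text
(no output)
```

View pics/c1.png

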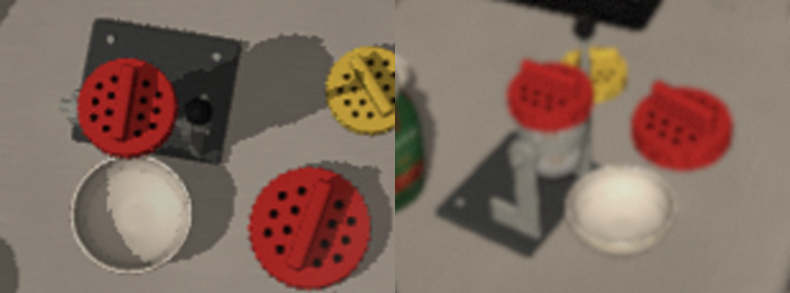

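The crop shows the smaller red cap on the clear cup, with its bar roughly along the stand's x, the lever ball to its right at top (272.6,228.5), and the bowl below it at (246,268). Next I measure.

```bash
python3 - <<'E'
from h import *
t=lambda x,y:(195+x/2.55,185+y/2.55)
s=lambda x,y:(225+(x-395)/2.55,240+y/2.55)
c=[atz("top",t(*p),.012)[:2] for p in((93,18),(245,42),(222,163),(72,140))]
for p in c:print(p.round(3))
c=np.array(c);dx=(c[0]+c[1]-c[2]-c[3])/2;dy=(c[0]+c[3]-c[1]-c[2])/2
print("size",np.linalg.norm(dx),np.linalg.norm(dy),"yaw",np.arctan2(dx[1],dx[0]),np.arctan2(-dy[0],dy[1]))
yaw=(np.arctan2(dx[1],dx[0])*1+np.arctan2(-dy[0],dy[1]))/2
ex=np.array([np.cos(yaw),np.sin(yaw)]);ey=np.array([-ex[1],ex[0]])
piv=c.mean(0)-ex*.0475;print("pivot",piv)
print("ball",tri(s(584,28),t(198,111)),"expect",piv-ey*.066)
print("bar",tri(s(553,74),t(131,101)),"cap c z.174",atz("top",t(127,107),.172))
a,b=atz("top",t(138,66),.198),atz("top",t(122,140),.198);print("barends",a,b,np.linalg.norm(a-b),np.arctan2(*(a-b)[1::-1]))
print("bowl",tri(s(620,201),t(131,213)),"r",np.linalg.norm(atz("top",t(72,213),.049)-atz("top",t(190,213),.049)))
print("big",atz("top",t(310,227),.02),"yel",atz("top",t(371,90),.02))
E
```

```text
[0.687 0.228]
[0.664 0.076]
[0.543 0.096]
[0.564 0.244]
size 0.12367513038135672 0.1516584666143668 yaw -0.15218364829828993 -0.15042215545815815
pivot [0.56754723 0.16823047]
ball (array([0.55966298, 0.10603456, 0.20221299]), np.float64(0.0004798414384009612)) expect [0.55759929 0.10298448]
bar (array([0.57022995, 0.16503615, 0.18374542]), np.float64(0.0011918098244578026)) cap c z.174 [0.56796078 0.17012189 0.172     ]
barends [0.59877182 0.1583112  0.198     ] [0.53476035 0.17018418 0.198     ] 0.06510326582111707 -0.18339791290641044
bowl (array([0.49055834, 0.18031946, 0.04711271]), np.float64(0.0022954333601565165)) r 0.112085400765448
big [0.47967429 0.01017568 0.02      ] yel [ 0.61457702 -0.04866333  0.02      ]
```

```bash
python3 -m crank '[[[0,0,-1],0.84],[[0,0,-1],0.84],[[0,0,-1],0.84],[[0,0,-1],0.84],[[0,0,0],0.84]]' 0.5 && python3 -m crank '[[[0.6,-0.8,0],0],[[0.6,-1,0],0],[[0.6,-1,0],0],[[0.6,-1,0],0],[[0.6,-1,0],0],[[0.6,-1,0],0],[[0.6,-1,0],0],[[0.6,-1,0],0],[[0.6,-1,0],0],[[0.6,-1,0],0],[[0,-1,0],0],[[0,-1,0],0]]'
python3 -c "
from h import *
s=sensors.read_state();print(s['joint_positions'].round(2))"
```

```text
time: 0.72
ee_pos: [0.2539, -0.5719, 0.345]
eef_rot: [0.996, -0.086, 0.001, 0.002]
ft_force: [-0.4, -0.2, -0.3]
width: 0.0473
grip_force: 0.0
time: 2.22
ee_pos: [0.4906, -0.2514, 0.342]
eef_rot: [0.996, -0.084, -0.0, -0.0]
ft_force: [0.5, -0.0, -0.1]
width: 0.0433
grip_force: 0.0
[ 0.61  0.15 -0.25  1.44  0.04  1.56 -1.38]
```

```bash
python3 -m crank '[[[0,-1,0],0],[[0,-1,0],0],[[0,-1,0],0],[[0,-1,0],0],[[0,-1,0],0],[[0,-1,0],0],[[0,-1,0],0],[[0,-1,0],0],[[0,-1,0],0],[[0,-1,0],0],[[0,-1,0],0],[[0,-1,0],0]]' && python3 -m crank '[[[0.1,-1,0],0],[[0.1,-1,0],0],[[0,-0.2,1],0],[[0,0,1],0],[[0,0,1],0],[[0,0,0.5],0],[[0,0,0],0],[[0,0,0],0]]'
python3 - <<'E'
from h import *
s=sensors.read_state();print(s['joint_positions'].round(2),s['ee_pos'],proj("side",[s['ee_pos'],[.568,.168,.198],[.568,.168,.174]]))
i=shot("side","side1");cv2.imwrite("pics/c2.png",cv2.resize(i[200:320,230:390],None,fx=4,fy=4,interpolation=2)[:,:,::-1])
E
```

```text
time: 3.72
ee_pos: [0.5509, 0.1033, 0.3422]
eef_rot: [0.996, -0.084, -0.0, 0.0]
ft_force: [0.1, 0.4, -0.6]
width: 0.0437
grip_force: 0.0
time: 4.72
ee_pos: [0.5684, 0.1667, 0.2388]
eef_rot: [0.996, -0.084, 0.001, -0.0]
ft_force: [-0.1, 0.0, 0.3]
width: 0.0435
grip_force: 0.0
[ 0.1   0.3  -0.57  1.51  0.16  1.38 -2.22] [0.56838881 0.16669253 0.23881112] [[286.16882832 252.2138979 ]
 [286.74583    265.46018315]
 [287.11653414 272.79066452]]
```

View pics/c2.png

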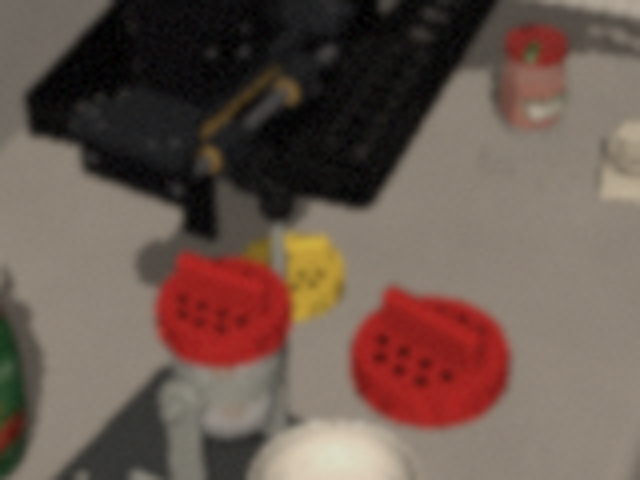

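The fingertips straddle the bar, whose ridge runs from (185,258) to (265,295) in the crop, as predicted. Descending and gripping.

```bash
python3 -m crank '[[[0,0.03,0.7],0],[[0,0,0.7],0],[[0,0,0.5],0],[[0,0,0],0]]' && python3 -m crank '[[[0,0,0],0],[[0,0,0],0],[[0,0,0],0],[[0,0,0],0]]' 0 25
```

```text
time: 5.28
ee_pos: [0.5675, 0.1655, 0.1801]
eef_rot: [0.996, -0.084, -0.0, 0.0]
ft_force: [-0.4, -0.6, -0.3]
width: 0.0434
grip_force: 0.0
time: 5.78
ee_pos: [0.5689, 0.1712, 0.1828]
eef_rot: [0.997, -0.082, 0.002, -0.004]
ft_force: [5.5, 17.2, -2.9]
width: 0.0125
grip_force: 25.0
```

```bash
python3 -m crank '[[[0,-0.2,0],0],[[0,0,0],0],[[0,0,0],-0.5],[[0,0,0],-0.8],[[0,0,0],-0.8]]' && python3 -m crank '[[[0,0,0],-0.9],[[0,0,0],-0.9],[[0,0,0],-0.9],[[0,0,0],-0.9],[[0,0,0],-0.9],[[0,0,0],-0.9],[[0,0,0],-0.9],[[0,0,0],-0.9],[[0,0,0],-0.6],[[0,0,0],0],[[0,0,0],0]]'
```

```text
time: 6.4
ee_pos: [0.569, 0.1724, 0.1814]
eef_rot: [0.998, 0.064, 0.001, -0.001]
ft_force: [-0.6, 3.8, 5.7]
width: 0.0116
grip_force: 25.0
time: 7.78
ee_pos: [0.5694, 0.1719, 0.1814]
eef_rot: [0.822, 0.57, 0.001, 0.0]
ft_force: [2.3, 3.7, 5.1]
width: 0.012
grip_force: 25.0
```

```bash
python3 -m crank '[[[0,0,-0.4],0],[[0,0,-0.5],0],[[0,0,-0.5],0],[[0,0,0],0]]' && python3 -m crank '[[[0,0,-0.8],0],[[0,0,-1],0],[[0,0,-1],0],[[0,0,0],0]]'
```

```text
time: 8.28
ee_pos: [0.5692, 0.1716, 0.224]
eef_rot: [0.822, 0.57, 0.001, 0.001]
ft_force: [-0.2, -1.0, -0.4]
width: 0.0118
grip_force: 25.0
time: 8.78
ee_pos: [0.5693, 0.1719, 0.3083]
eef_rot: [0.821, 0.57, 0.001, 0.001]
ft_force: [0.2, -0.4, -0.8]
width: 0.0117
grip_force: 25.0
```

```bash
python3 - <<'E'
from h import *
i=shot("side","side2");cv2.imwrite("pics/c3.png",cv2.resize(i[180:330,220:420],None,fx=3,fy=3,interpolation=2)[:,:,::-1])
print(sensors.read_state()['joint_positions'].round(2))
E
```

```text
[ 0.25  0.33 -0.8   1.38  0.23  1.53 -0.89]
```

View pics/c3.png

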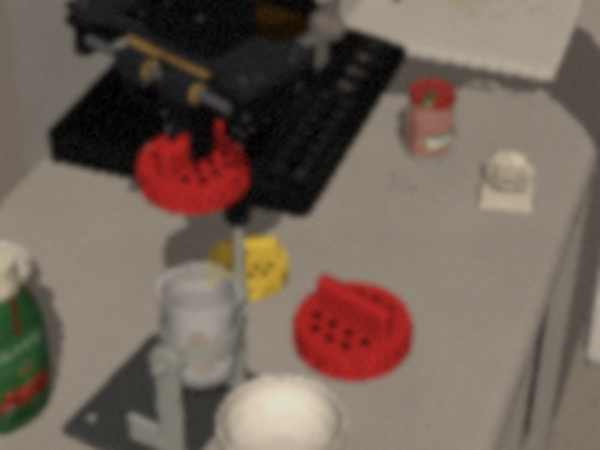

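The cap is off in the gripper, level, at crop (192,170). The cup stands upright without it. Carrying the cap to (0.47, -0.15).

```bash
python3 -m crank '[[[-0.6,0,0],0],[[-1,0.06,0],0],[[-1,0.06,0],0],[[-1,0.06,0],0],[[-1,0.06,0],0],[[-1,0.06,0],0],[[-1,0.06,0],0],[[-1,0.06,0],0],[[-1,0.06,0],0],[[-1,0.06,0],0],[[-1,0.06,0],0],[[-0.6,0.06,0],0]]' && python3 -m crank '[[[0,0,0.6],0],[[0,0,1],0],[[0,0,1],0],[[0,0,1],0],[[0,0,1],0],[[0,0,1],0],[[0,0,1],0],[[0,0,1],0],[[0,0,0.6],0],[[0,0,0.3],0],[[0,0,0],0]]'
```

```text
time: 10.32
ee_pos: [0.4687, -0.1518, 0.3053]
eef_rot: [0.822, 0.569, -0.001, -0.001]
ft_force: [-0.3, -0.7, 0.0]
width: 0.0121
grip_force: 25.0
time: 11.7
ee_pos: [0.4698, -0.1498, 0.0514]
eef_rot: [0.821, 0.57, 0.0, -0.0]
ft_force: [-0.2, 0.5, 0.2]
width: 0.0117
grip_force: 25.0
```

```bash
python3 -m crank '[[[0,0,0.4],0],[[0,0,0.2],0],[[0,0,0.1],0],[[0,0,0],0]]'
```

```text
time: 12.2
ee_pos: [0.4698, -0.1502, 0.0305]
eef_rot: [0.821, 0.57, -0.0, -0.0]
ft_force: [-0.6, 0.3, -0.1]
width: 0.0115
grip_force: 25.0
```

```bash
python3 -m crank '[[[0,0,0.1],0],[[0,0,0],0],[[0,0,0],0]]' && python3 -m crank '[[[0,0,0],0],[[0,0,0],0],[[0,0,0],0],[[0,0,0],0]]' 0.5 && python3 -m crank '[[[0,0,-0.6],0],[[0,0,-1],0],[[0,0,-1],0],[[0,0,-1],0],[[0,0,-1],0],[[0,0,-1],0],[[0,0,-1],0],[[0,0,-1],0],[[0,0,-1],0],[[0,0,0],0]]' 0.5
```

```text
time: 12.58
ee_pos: [0.4704, -0.1503, 0.029]
eef_rot: [0.821, 0.57, 0.0, 0.001]
ft_force: [-6.2, 1.8, 16.2]
width: 0.0116
grip_force: 25.0
time: 13.08
ee_pos: [0.4698, -0.1502, 0.0275]
eef_rot: [0.821, 0.57, -0.0, -0.0]
ft_force: [-0.2, 1.1, -0.9]
width: 0.0402
grip_force: 0.0
time: 14.32
ee_pos: [0.4708, -0.15, 0.2889]
eef_rot: [0.821, 0.571, 0.001, 0.002]
ft_force: [-0.1, 0.3, 0.6]
width: 0.0432
grip_force: 0.0
```

```bash
python3 -m crank '[[[0,0,0],0.6],[[0,0,0],0.9],[[0,0,0],0.9],[[0,0,0],0.95],[[0,0,0],0.95],[[0,0,0],0.95],[[0,0,0],0.95],[[0,0,0],0.95],[[0,0,0],0.95],[[0,0,0],0.95],[[0,0,0],0.7],[[0,0,0],0]]' 0 15 && python3 -m crank '[[[0.3,-0.9,0],0],[[0.3,-1,0],0],[[0.3,-1,0],0],[[0.3,-1,0],0],[[0.3,-1,0],0],[[0.35,-1,0],0],[[0.35,-1,0],0],[[0.35,-1,0],0],[[0.3,-0.9,0],0],[[0,0,0],0],[[0,0,0],0]]'
python3 - <<'E'
from h import *
s=sensors.read_state();print(s['joint_positions'].round(2))
y=-.151;ex=np.array([np.cos(y),np.sin(y)]);ey=np.array([-ex[1],ex[0]]);p=np.array([.5685,.170])
d=s['ee_pos'][:2]-p;print("now stand x,y",d@ex,d@ey)
q=s['eef_rot'];print("yaw",2*np.arctan2(q[1],q[0]))
th=np.arange(0,2.06,.1);X=-.08*np.sin(th)+.012*np.cos(th)+.0095;Z=.125+.08*np.cos(th)+.012*np.sin(th)-.005*np.cos(th)
for i in range(len(th)):print(th[i].round(2),X[i].round(4),Z[i].round(4), ((X[i]-X[i-1])/.03).round(2),(-(Z[i]-Z[i-1])/.03).round(2))
i=shot("side","side3");j=vision.camera("top")[:,:,::-1]
cv2.imwrite("pics/c4.png",np.hstack([cv2.resize(i[180:330,230:430],None,fx=2,fy=2,interpolation=2)[:,:,::-1],cv2.resize(j[170:320,200:400],None,fx=2,fy=2)]))
E
```

```text
time: 15.82
ee_pos: [0.4695, -0.1499, 0.2855]
eef_rot: [0.997, -0.073, -0.0, -0.0]
ft_force: [0.1, 0.0, 1.3]
width: 0.0007
grip_force: 0.0
time: 17.2
ee_pos: [0.593, 0.0975, 0.2854]
eef_rot: [0.997, -0.073, -0.0, 0.0]
ft_force: [0.9, -0.6, -1.0]
width: 0.0008
grip_force: 0.0
[ 0.33  0.34 -0.73  1.4   0.23  1.49 -2.11]
now stand x,y 0.03514296861536197 -0.06795088178183459
yaw -0.1467861818190526
0.0 0.0215 0.2 2.99 -3.18
0.1 0.0135 0.2008 -0.27 -0.03
0.2 0.0054 0.2009 -0.27 -0.0
0.3 -0.0027 0.2002 -0.27 0.02
0.4 -0.0106 0.1988 -0.26 0.05
0.5 -0.0183 0.1966 -0.26 0.07
0.6 -0.0258 0.1937 -0.25 0.1
0.7 -0.0329 0.1901 -0.24 0.12
0.8 -0.0395 0.1859 -0.22 0.14
0.9 -0.0457 0.181 -0.21 0.16
1.0 -0.0513 0.1756 -0.19 0.18
1.1 -0.0564 0.1697 -0.17 0.2
1.2 -0.0607 0.1634 -0.15 0.21
1.3 -0.0644 0.1566 -0.12 0.22
1.4 -0.0673 0.1496 -0.1 0.24
1.5 -0.0695 0.1423 -0.07 0.24
1.6 -0.0708 0.1348 -0.05 0.25
1.7 -0.0714 0.1272 -0.02 0.25
1.8 -0.0711 0.1196 0.01 0.25
1.9 -0.0701 0.1121 0.04 0.25
2.0 -0.0682 0.1047 0.06 0.25
```

View pics/c4.png

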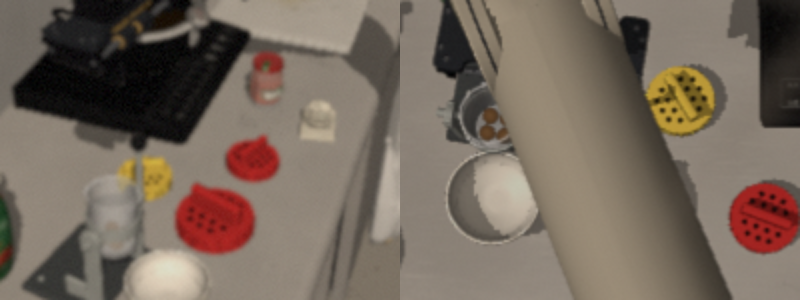

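The cap stands right side up on the worktop at crop (252,157) in the side view and (765,215) in the top view. The nuts are in the open cup and the finger is above and behind the ball. Lowering, then pushing along the arc.

```bash
python3 -m crank '[[[0,0,0.9],0],[[0,0,1],0],[[0,0,0.95],0],[[0,0,0],0],[[-0.2,0,0],0],[[-0.27,0,0],0],[[-0.27,0,0],0],[[-0.27,0,0],0],[[-0.27,0,0.02],0]]' && python3 -m crank '[[[-0.26,0,0.05],0],[[-0.26,0,0.07],0],[[-0.25,0,0.1],0],[[-0.24,0,0.12],0],[[-0.22,0,0.14],0],[[-0.21,0,0.16],0],[[-0.19,0,0.18],0],[[0,0,0],0]]'
python3 - <<'E'
from h import *
i=shot("side","side4");cv2.imwrite("pics/c5.png",cv2.resize(i[220:340,240:400],None,fx=4,fy=4,interpolation=2)[:,:,::-1])
E
```

```text
time: 18.42
ee_pos: [0.5551, 0.1044, 0.2]
eef_rot: [0.997, -0.074, 0.001, -0.0]
ft_force: [4.1, 0.7, 2.6]
width: 0.0006
grip_force: 2.0
time: 19.42
ee_pos: [0.5061, 0.1108, 0.1743]
eef_rot: [0.997, -0.074, -0.001, 0.0]
ft_force: [4.4, -0.8, 1.2]
width: 0.0005
grip_force: 1.5
```

View pics/c5.png

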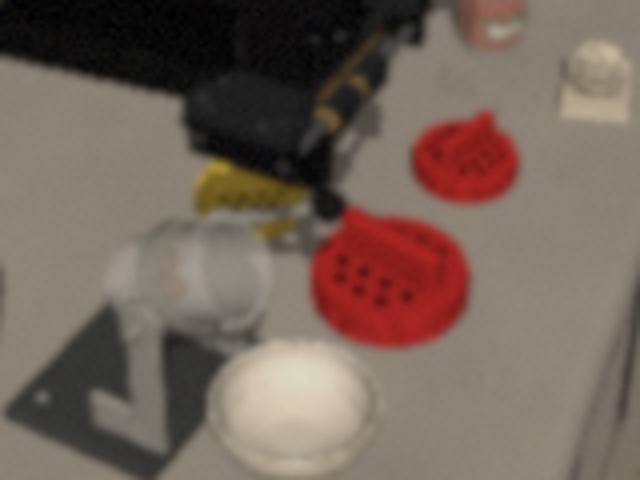

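The cup is well over, about 1.2 rad, with the ball at (328,205) in the crop still under the finger. I continue the arc and hold.

```bash
python3 -m crank '[[[-0.17,0,0.2],0],[[-0.15,0,0.21],0],[[-0.12,0,0.22],0],[[-0.1,0,0.24],0],[[-0.07,0,0.24],0],[[-0.05,0,0.25],0],[[-0.02,0,0.25],0],[[0,0,0.25],0],[[0.02,0,0.25],0],[[0.03,0,0.25],0],[[0,0,0.15],0],[[0,0,0],0]]' && python3 -m crank '[[[0,0,0],0],[[0,0,0],0],[[0,0,0],0],[[0,0,0],0]]'
python3 - <<'E'
from h import *
i=shot("side","side5");j=vision.camera("top")[:,:,::-1]
cv2.imwrite("pics/c6.png",np.hstack([cv2.resize(i[220:340,240:400],None,fx=2.5,fy=2.5,interpolation=2)[:,:,::-1],cv2.resize(j[190:310,200:360],None,fx=2.5,fy=2.5)]))
E
```

```text
time: 20.98
ee_pos: [0.4888, 0.1141, 0.0995]
eef_rot: [0.997, -0.074, 0.001, -0.0]
ft_force: [5.4, -1.0, 7.7]
width: 0.0002
grip_force: 3.3
time: 21.48
ee_pos: [0.4887, 0.1141, 0.0997]
eef_rot: [0.997, -0.074, 0.001, -0.0]
ft_force: [4.5, -1.5, 6.5]
width: 0.001
grip_force: 3.3
```

View pics/c6.png

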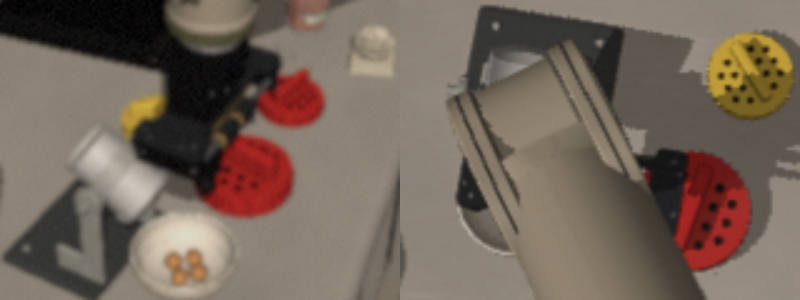

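All four nuts are in the bowl, at crop (187,265). Releasing the lever with a gentle retreat up and toward -x.

```bash
python3 -m crank '[[[0,0,-0.25],0],[[-0.1,0,-0.3],0],[[-0.15,0,-0.35],0],[[-0.2,0,-0.4],0],[[-0.2,0,-0.5],0],[[-0.2,0,-0.6],0],[[-0.2,0,-0.8],0],[[-0.2,0,-1],0],[[-0.2,0,-1],0],[[0,0,-1],0],[[0,0,-1],0],[[0,0,0],0]]' && python3 -m crank '[[[0,1,0],0],[[0,1,0],0],[[0,1,0],0],[[0,1,0],0],[[0,1,0],0],[[0,1,0],0],[[0,1,0],0],[[0,1,0],0],[[0,0,0],0],[[0,0,0],0],[[0,0,0],0],[[0,0,0],0]]'
python3 - <<'E'
from h import *
i=shot("side","side6");j=vision.camera("top")[:,:,::-1]
cv2.imwrite("pics/c7.png",np.hstack([cv2.resize(i[200:340,240:400],None,fx=2.5,fy=2.5,interpolation=2)[:,:,::-1],cv2.resize(j[180:320,200:360],None,fx=2.5,fy=2.5)]))
E
```

```text
time: 23.08
ee_pos: [0.4455, 0.121, 0.3181]
eef_rot: [0.997, -0.074, 0.002, -0.0]
ft_force: [-0.2, -0.0, -0.6]
width: 0.0006
grip_force: 0.0
time: 24.58
ee_pos: [0.4099, -0.1164, 0.3156]
eef_rot: [0.997, -0.073, 0.0, 0.0]
ft_force: [0.3, 0.4, -0.3]
width: 0.0005
grip_force: 0.0
```

View pics/c7.png

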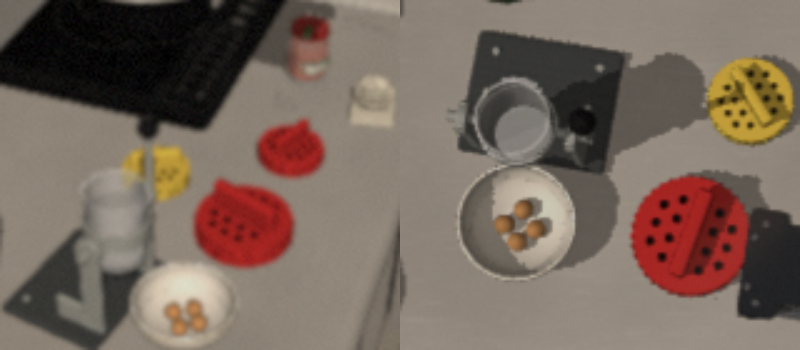

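The cup is upright with its ball at crop (582,122). All four nuts are near the bowl's middle at (520,222), the cap stands on the worktop at (290,150), and the arm touches nothing.

```bash
python3 -c "
from bench import r
print(r.close_job())"
```

```text
the job is handed in; nothing more can be done
None
```

I unscrewed the cap and set it right side up on the worktop near x = 0.47, y = -0.15, tipped all four nuts into the white bowl, let the shaker come back upright, and handed the job in at about 25 s of the 61 s allowed; no verdict was returned.

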